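# Red marker from the bin to its clips

## Task

Pick the red marker out of the cluttered bin, leaving the other things in the bin, and press it into the two spring clips of the sloped rack, lying along the rail and centred on it, until it snaps fully home against the seats in both clips. Let go of it there.

Things in the scene. Friction and masses are not known exactly. Their poses are not given: they have to be found in the camera images.
- bin: Grey open bin, fixed, 206 (x) x 240 (y) x 45 mm high, walls and floor 4 mm thick. Origin at the centre of its underside. Things in it lie flat on its floor, along its x axis to within about 0.22 rad, side by side about 50 mm apart, in any order.
- marker_red: The target: red felt marker, straight barrel 140 mm long along its x, 14 mm wide (y) and 14 mm high (square in effect: grip it on its flat sides), 16 to 28 g. Origin at the centre of its underside.
- marker_red_mid (a point): Middle of the red marker's barrel, 7 mm above its underside, midway along its length.
- marker_blue: Stays in the bin: blue felt marker, straight barrel 140 mm long along its x, 14 mm wide (y) and 14 mm high (square in effect: grip it on its flat sides), 16 to 28 g. Origin at the centre of its underside.
- marker_black: Stays in the bin: black felt marker, straight barrel 140 mm long along its x, 14 mm wide (y) and 14 mm high (square in effect: grip it on its flat sides), 16 to 28 g. Origin at the centre of its underside.
- ruler: Stays in the bin: wooden ruler, 155 mm long along its y, 28 mm wide (x), 8 mm thick. Origin at the centre of its underside.
- rack: White rack standing on the worktop, fixed. Its panel, 190 mm wide and 115 mm long, slopes 25 degrees, rising away from the robot. Fixed equipment to the left of rack and bin (a power supply about x 0.60, y 0.23 m with a tall tablet over it, a lower centrifuge about x 0.36, y 0.12 m): keep the arm clear of it. Origin at the centre of its underside, z up.
- clip_rail: Rail on the rack's panel. Origin: on the seat plane midway between the clips; the middle of a seated marker's underside lies there. y along the rail (the marker lies along it, either way round), z square out of the panel (up and towards the robot, 25 degrees from vertical; press along -z), x up the slope. The panel is 18 mm below the seat plane.
- clip_a (a point): Middle of the seat of one blue spring clip, 45 mm along -y from the rail's origin. Clips are 12 mm wide along y, with 78 mm free between them for the fingers. Two sprung jaws 14.6 mm apart, lips 16.6 mm above the seat leaving a 10 mm gap, flared mouth about 23 mm wide, reaching 30 mm above the seat.
- clip_b (a point): The same for the other clip, 45 mm along +y. A marker pushed in with its flat sides square to the panel spreads the jaws of both clips against about 4 to 12 N in all and snaps down under the lips onto the seats.
There are look-alikes about, which are no part of the job. Of the things like the marker_red, leave any that is green; of the rest the larger one is meant.

How it is judged (in metres and radians):
At the end, for the whole second after the job is handed in: The red marker lies at rest in both clips: its middle within 3 mm of the rail's centre line across and 18 mm along, its underside within 2.5 mm of the seats (3 mm below at most), its length within 0.06 rad of the rail's direction. The blue marker, the black marker and the ruler are still in the bin (x of marker_red_mid in the frame of clip_rail between -0.003 and 0.003 m and y of marker_red_mid in the frame of clip_rail between -0.018 and 0.018 m and z of marker_red_mid in the frame of clip_rail between 0.004 and 0.0095 m and angle between the x axis of marker_red and the y axis of clip_rail, either way round below 0.06 rad and linear speed of marker_red below 0.02 m/s and x of marker_blue in the frame of bin between -0.103 and 0.103 m and y of marker_blue in the frame of bin between -0.12 and 0.12 m and z of each of marker_blue, marker_black, ruler in the frame of bin below 0.04 m and x of marker_black in the frame of bin between -0.103 and 0.103 m and y of marker_black in the frame of bin between -0.12 and 0.12 m and x of ruler in the frame of bin between -0.103 and 0.103 m and y of ruler in the frame of bin between -0.12 and 0.12 m); the robot touches nothing.
It also fails if it takes over 38 s, if anything falls off the work surface, if the arm or the gripper's body presses on something with over 40 N, if the wrist force passes 120 N, or if a joint passes its speed limit or range.

## Robot

A 6-joint arm with a two-finger parallel gripper is mounted at the origin on a cart in front of the work surface, level with it; the furniture and walls round the work are solid. World frame = base frame: x ahead of the robot, y to its left, z up, the work surface at z = 0. Lengths are in m, angles in degrees, forces in N, time in s.
With the tool pointing down it reaches from about 0.375 to 0.925 m from the base axis. Payload 5.7 kg.
Tool frame: the origin (TCP) lies midway between the tips of the shut fingers; the grasp point (between the pads) lies 19 mm behind it; z points along the fingers, y is the line along which they close (so a half turn about z gives the same grasp; the last joint's range is limited). The gripper opens to 85 mm and grips with 20 to 120 N. Pads are 22 mm wide; open, the fingers measure 114 mm over their backs; the gripper's body (76 mm by 85 mm) begins 54 mm behind the grasp point. The pads swing forward as they close: fully open they stand 13 mm farther back than shut.
Start: joints at [-73.001, 20.558, 86.54, -0, 72.909, -6.595], TCP at [0.24, -0.55, 0.231] pointing down, gripper open.
Joint ranges: [-170.27, 170.27], [-57.76, 135], [12.27, 136.19], [-55.21, 235.2], [11.17, 155.16], [-170.74, 170.74]. Speed limits (degrees/s): [136.94, 136.94, 180, 180, 180, 180].

## Interface

Orientations are given as a 3x3 rotation matrix whose columns are the frame's x, y, z axes.
In Python, from rig import manip, viewer, order gives the robot as it stands.
- The arm moves only by the shell command python3 -m inch 'ROWS' [FORCE]. ROWS is JSON, a list that holds one entry, the list of rows, each a list of 7 numbers: the gripper command: -1 is fully open, 1 is shut, values between are in proportion, then the shift along the tool's x, y, z in mm, then the turn, a rotation vector about the tool's x, y, z in rad. A call has 1 to 10 rows; each row is the pose to reach, as a shift and turn from the pose commanded when the call began, along the tool's axes at that moment; what a row does not reach only later rows make up. A row lasts 1/8 s, in which the tool goes at most 62.5 mm and 10.7 degrees, less where a joint would pass 70% of its speed; a pose out of reach is approached as far as the arm can. A call with a gripper value outside its range is refused whole. The fingers move at their own pace and stop on an object; FORCE is the grip in N (left out, the last holds). Time passes only in rows, so rows that repeat a pose let the fingers close. It gives the time, the measured TCP pose, the force, the opening and the grip force at its end, in the units of the state.
- manip.read_state(): the state, without advancing time (a new reading comes with each control period).
- viewer.camera(name): name is "side" or "top"; returns the picture (400x640x3 uint8, blue, green, red); there is no depth.
- viewer.calibration(name): a dict with "K" (3x3 intrinsics, pixels), "rvec" (rotation vector, rad) and "tvec" (3), from world to camera coordinates, as OpenCV has them. Camera axes: x right, y down, z forward; pixel columns grow to the right and rows downward; lengths in m; the calibration is good to about 2 mm. A picture is of the moment at which its call begins. calibration takes no time and is no camera call.
- order.job_done(): hands the job in; it is judged then, once.
The state is a dict: "t": time; "joints": joint angles; "dq": joint speeds; "effort": joint torques, N m; "ee_pos": TCP position; "orientation": TCP orientation; "ft_force": force on the tool from outside, world axes, zero at the start; "torque": the same for the moment, N m; "finger_gap": finger opening in m; "grip_force": force on a finger pad.
Only numpy, scipy, OpenCV 4.12 (cv2) and the standard library are available. Lean on these libraries where they do the work, as an engineer would, in place of code of your own. Each camera call takes 0.05 s, during which the arm holds its last target. There are 200 camera calls.

## Working session

There is one attempt and no reset: what is moved stays moved. The work goes in short steps, Python scripts to look and compute and a shell command to move; the robot and the scene stay as the last step left them, time stands still between calls to the robot, and variables do not carry over. Pictures are saved under pics/ and viewed, at most 10 in all, crops included, and the job is handed in when it is done.

```bash
ls; mkdir -p pics; python3 - <<'E'
from rig import manip, viewer, order
import cv2
for n in("top","side"):
    im=viewer.camera(n); cv2.imwrite(f"pics/{n}0.png",im)
    c=viewer.calibration(n); print(n,c)
s=manip.read_state(); print(s)
E
```

```text
pics
top {'K': array([[486.25726299,   0.        , 317.73296525],
       [  0.        , 486.25726299, 200.53298068],
       [  0.        ,   0.        ,   1.        ]]), 'rvec': array([ 2.21588101, -2.15308395,  0.0821071 ]), 'tvec': array([-0.11737519,  0.55214892,  0.90300415])}
side {'K': array([[379.24183442,   0.        , 323.66181729],
       [  0.        , 379.24183442, 205.2826343 ],
       [  0.        ,   0.        ,   1.        ]]), 'rvec': array([ 0.67694408, -2.45515241,  1.37994974]), 'tvec': array([0.41621083, 0.26677418, 0.56704917])}
{'t': 0.1, 'joints': array([-7.30002095e+01,  2.05943774e+01,  8.65939881e+01, -2.78855690e-04,
        7.29096978e+01, -6.59542770e+00]), 'dq': array([ 0.05309099, -0.17539398, -0.1574128 , -0.05313612, -0.09107793,
        0.04075353]), 'effort': array([ 3.84443765e-04, -5.28650093e+01, -2.79350531e+01, -1.55083721e-04,
        5.01994626e-03, -2.67154320e-06]), 'ee_pos': array([ 0.23996222, -0.54923552,  0.23052376]), 'orientation': array([[ 9.16395613e-01,  4.00273438e-01, -5.04844588e-04],
       [ 4.00273710e-01, -9.16394174e-01,  1.63538226e-03],
       [ 1.91963442e-04, -1.70073315e-03, -9.99998535e-01]]), 'ft_force': array([-0.5603437 , -0.1369303 , -0.94518939]), 'torque': array([-0.04735138, -0.00888027, -0.01049809]), 'grip_force': 0.0, 'finger_gap': 0.08505059857392136}
```

View pics/top0.png

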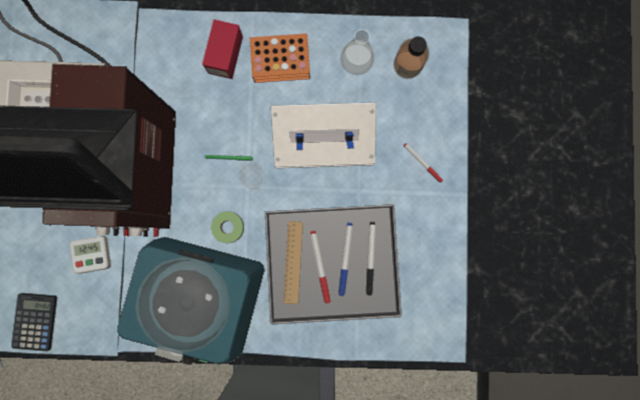

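View pics/side0.png

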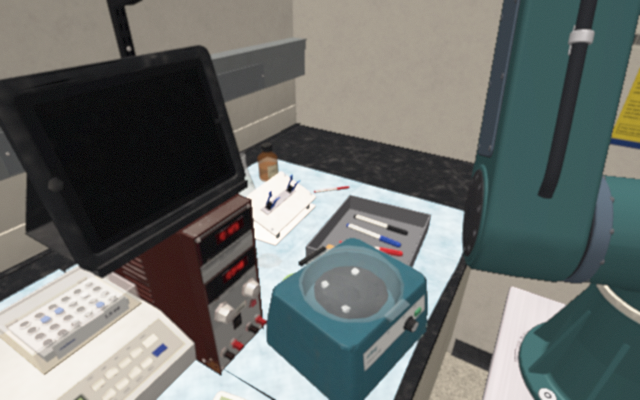

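Possible targets: the red-capped marker in the bin (319,267), a smaller red pen on the worktop (423,163) and a green pen (228,157). I choose the one in the bin, because it is the larger of the two that aren't green. Next is a close crop to check that choice and see the rack.

```bash
cat > h.py <<'E'
import numpy as np, cv2
from rig import manip, viewer
def cam(n):
    c=viewer.calibration(n); R=cv2.Rodrigues(c["rvec"])[0]; return c["K"],R,c["tvec"].reshape(3)
def ray(n,p):
    K,R,t=cam(n); d=R.T@np.linalg.solve(K,[p[0],p[1],1.]); return -R.T@t,d
def onplane(n,p,z):
    o,d=ray(n,p); return o+d*(z-o[2])/d[2]
def tri(pt,ps):
    A=[np.c_[cam(n)[0]@np.c_[cam(n)[1],cam(n)[2]]] for n in("top","side")]
    X=cv2.triangulatePoints(A[0],A[1],np.array(pt,float).reshape(2,1),np.array(ps,float).reshape(2,1)); return (X[:3]/X[3]).ravel()
def proj(n,P):
    K,R,t=cam(n); return cv2.projectPoints(np.array(P,float).reshape(-1,3),R,t,K,None)[0].reshape(-1,2)
E
python3 - <<'E'
import cv2,numpy as np
t=cv2.imread("pics/top0.png"); s=cv2.imread("pics/side0.png")
a=cv2.resize(t[95:305,262:402],None,fx=2.8,fy=2.8,interpolation=cv2.INTER_CUBIC)
b=cv2.resize(s[165:265,230:330],None,fx=4,fy=4,interpolation=cv2.INTER_CUBIC)
o=np.zeros((590,800,3),np.uint8); o[:a.shape[0],:a.shape[1]]=a; o[:400,400:800]=b
cv2.imwrite("pics/crop.png",o)
from h import *
hsv=cv2.cvtColor(t,cv2.COLOR_BGR2HSV)
m=np.zeros(t.shape[:2],np.uint8); roi=hsv[222:308,305:335]
w=((roi[...,2]>185)&(roi[...,1]<40))|((roi[...,1]>120)&((roi[...,0]<12)|(roi[...,0]>168)))
ys,xs=np.nonzero(w); pts=np.c_[xs+305,ys+222].astype(np.float32); print(len(pts))
W=np.array([onplane("top",p,0.018)[:2] for p in pts],np.float32); r=cv2.minAreaRect(W); print(r,W.mean(0),cv2.boxPoints(r))
v=cv2.fitLine(W,cv2.DIST_L2,0,.01,.01).ravel();print(v,np.degrees(np.arctan2(v[1],v[0])))
for n,im in(("top",t),("side",s)):
    h=cv2.cvtColor(im,cv2.COLOR_BGR2HSV); k=cv2.inRange(h,(105,120,40),(130,255,255))
    N,_,st,c=cv2.connectedComponentsWithStats(k)
    for i in range(1,N):
        if st[i,4]>15: print(n,st[i],c[i])
E
```

```text
225
((0.4310920238494873, -0.10843716561794281), (0.13627512753009796, 0.01060083694756031), 14.21933650970459) [ 0.41266662 -0.11343017] [[ 0.36374006 -0.12003608]
 [ 0.366344   -0.13031213]
 [ 0.498444   -0.09683825]
 [ 0.49584004 -0.0865622 ]]
[ 0.9723802   0.23340234  0.4126668  -0.11343022] 13.497465
top [346 132   7   5  30] [349.1        133.96666667]
top [297 134   6   5  22] [299.18181818 135.59090909]
top [347 140   6   8  39] [349.58974359 143.58974359]
top [297 142   5   7  33] [299.12121212 145.15151515]
top [340 270   7  25 124] [342.59677419 281.49193548]
side [610 139  30   9 115] [625.02608696 143.06956522]
side [380 236  20  11  89] [389.6741573  241.15730337]
side [154 345  12  10  57] [159.47368421 349.71929825]
```

View pics/crop.png

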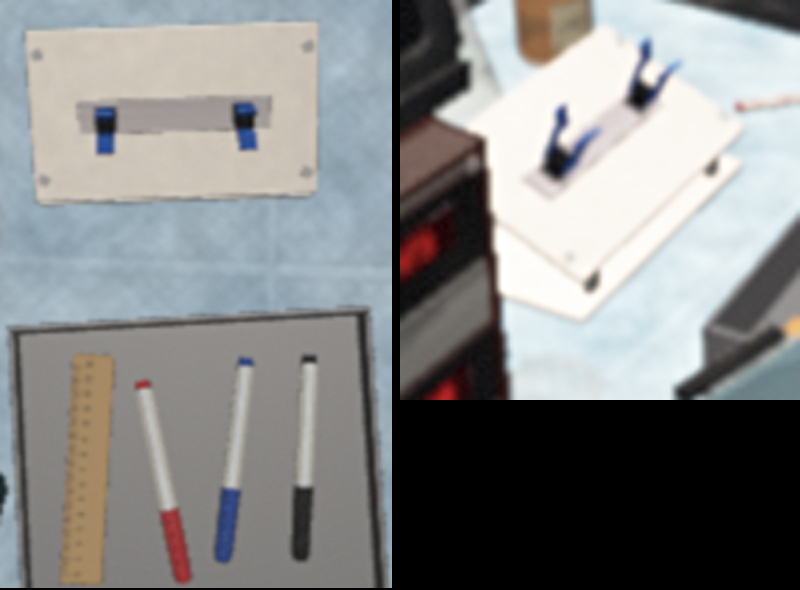

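The crop confirms the red-capped marker in the bin, from (143,385) to (182,580) in the crop. The rack shows two blue clips at crop (105,121) and (245,117), on a grey rail strip.

```bash
python3 - <<'E'
from h import *
T=lambda x,y:(x/2.8+262-.3,y/2.8+95-.3)
S=lambda x,y:((x-400)/4+230-.4,y/4+165-.4)
P={}
for k,a,b in(("LL",(38,204),(588,274)),("LR",(316,192),(743,128)),("HR",(317,22),(609,27)),("screwLL",(43,180),(571,257)),("jawtipA_up",(105,108),(563,105)),("jawtipA_lo",(105,153),(599,130)),("jawB_up",(245,104),(645,42)),("jawB_lo",(249,150),(679,65)),
 ("stripLL",(78,134),(549,198)),("stripLR",(271,126),(663,100))):
    P[k]=tri(T(*a),S(*b)); print(k,P[k].round(4),(proj("side",P[k])[0]-S(*b)).round(1))
u=P["LR"]-P["LL"]; w=P["HR"]-P["LR"]; print(np.linalg.norm(u),np.linalg.norm(w),"yaw",np.degrees(np.arctan2(u[0],-u[1])),"slope",np.degrees(np.arcsin(w[2]/np.linalg.norm(w))))
yaw=np.arctan2(u[0],-u[1])  # rail y dir = -u horizontally
yd=np.array([-np.sin(yaw),np.cos(yaw),0])  
hx=np.array([np.cos(yaw),np.sin(yaw),0]); 
s=np.radians(25); xd=np.cos(s)*hx+np.sin(s)*np.array([0,0,1]); n=np.cross(xd,yd)
print("y",yd,"x",xd,"n",n)
for k in P: print(k,(n@(P[k]-P["LL"])).round(4))
for off in(-.003,0,.003):
    p0=(P["LL"]+P["LR"]+P["HR"])/3+off*n
    o,d=ray("top",T(174.5,114.5)); c=o+d*(n@(p0-o))/(n@d); print("strip centre",c,"rail",c+.018*n)
E
```

```text
LL [ 0.614  -0.02    0.0337] [-0.2 -0. ]
LR [ 0.6287 -0.2069  0.0283] [0.1 0. ]
HR [ 0.7305 -0.2007  0.0767] [-1.  -0.2]
screwLL [ 0.6291 -0.0235  0.0376] [-0.7 -0.1]
jawtipA_up [ 0.6646 -0.0667  0.1023] [-1.4 -0.2]
jawtipA_lo [ 0.6385 -0.0667  0.0939] [-0.7 -0.1]
jawB_up [ 0.6695 -0.1539  0.1024] [-1.3 -0.2]
jawB_lo [ 0.644  -0.1569  0.0922] [-0.1 -0. ]
stripLL [ 0.6587 -0.0463  0.0532] [0. 0.]
stripLR [ 0.6677 -0.1736  0.0533] [-0.1 -0. ]
0.18761409373324253 0.11286856337425026 yaw 4.512185673713179 slope 25.347471769717522
y [-0.07867112  0.99690062  0.        ] x [0.9034988  0.07130025 0.42261826] n [-0.42130841 -0.03324785  0.90630779]
LL 0.0
LR -0.0049
HR -0.0042
screwLL -0.0028
jawtipA_up 0.0424
jawtipA_lo 0.0457
jawB_up 0.0433
jawB_lo 0.0449
stripLL -0.0004
stripLR 0.0002
strip centre [ 0.67394042 -0.1096321   0.05168546] rail [ 0.66635686 -0.11023057  0.067999  ]
strip centre [ 0.67330796 -0.10960269  0.05470267] rail [ 0.66572441 -0.11020115  0.07101621]
strip centre [ 0.6726755  -0.10957327  0.05771988] rail [ 0.66509195 -0.11017173  0.07403342]
```

```bash
cat >> h.py <<'E'
from scipy.spatial.transform import Rotation as Ro
def down(yaw):
    a=np.radians(yaw); x=np.array([np.cos(a),np.sin(a),0]); z=np.array([0,0,-1.]); return np.c_[x,np.cross(z,x),z]
def railR(yaw=4.0):
    a=np.radians(yaw); s=np.radians(25); yd=np.array([-np.sin(a),np.cos(a),0]); xd=np.array([np.cos(s)*np.cos(a),np.cos(s)*np.sin(a),np.sin(s)])
    n=np.cross(xd,yd); return np.c_[yd,np.cross(-n,yd),-n]   # tool x=rail y, tool z=-n
def rel(P,R):
    s=manip.read_state(); O=np.array(s["orientation"])
    print("mm",(O.T@(np.array(P)-s["ee_pos"])*1e3).round(1),"rad",Ro.from_matrix(O.T@R).as_rotvec().round(3),"t",s["t"])
E
python3 -c "
from h import *
rel([.431,-.108,.09],down(14.2))"
```

```text
mm [ 351.7 -327.6  141.1] rad [-0.002 -0.     0.164] t 0.1
```

```bash
python3 -m inch '[[[0.2,352,-328,141,0,0,0.164],[0.2,352,-328,141,0,0,0.164],[0.2,352,-328,141,0,0,0.164],[0.2,352,-328,141,0,0,0.164],[0.2,352,-328,141,0,0,0.164],[0.2,352,-328,141,0,0,0.164],[0.2,352,-328,141,0,0,0.164],[0.2,352,-328,141,0,0,0.164],[0.2,352,-328,141,0,0,0.164],[0.2,352,-328,141,0,0,0.164]]]' 30
python3 - <<'E'
from h import *
t=viewer.camera("top");cv2.imwrite("pics/top1.png",t)
s=viewer.camera("side")
a=cv2.resize(t[200:330,250:410],None,fx=3,fy=3,interpolation=cv2.INTER_CUBIC)
b=cv2.resize(s[180:290,330:440],None,fx=2.9,fy=2.9,interpolation=cv2.INTER_CUBIC)
o=np.zeros((400,800,3),np.uint8); o[:a.shape[0],:a.shape[1]]=a; o[:b.shape[0],480:480+b.shape[1]]=b
cv2.imwrite("pics/c1.png",o)
rel([.431,-.108,.0055],down(14.2))
E
```

```text
t: 1.35
ee_pos: [0.4314, -0.1082, 0.0902]
orientation: [[0.969, 0.247, -0.001], [0.247, -0.969, -0.0], [-0.001, -0.0, -1.0]]
ft_force: [-0.3, 0.1, 0.0]
finger_gap: 0.0343
grip_force: 0.0
mm [-0.1 -1.6 85.1] rad [ 0.001 -0.    -0.001] t 1.45
```

View pics/c1.png

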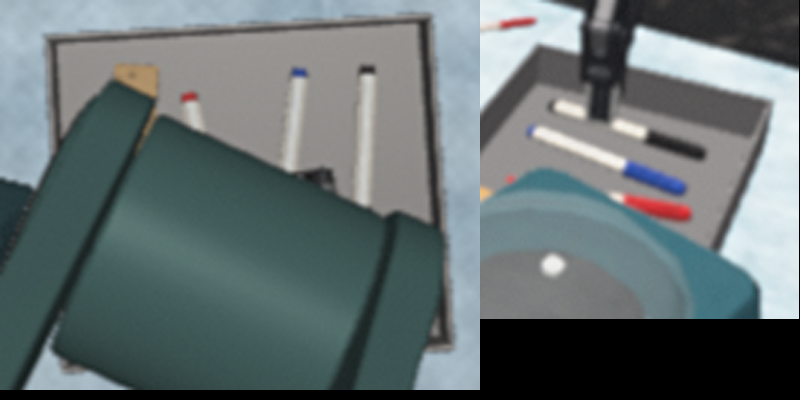

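The picture shows the fingers above the bin. The arm hides the red marker's middle from above, but its ends stay where they were. I'll narrow the opening slightly to clear the ruler, then descend.

```bash
python3 -m inch '[[[0.34,0,0,30,0,0,0],[0.34,0,0,50,0,0,0],[0.34,0,0,64,0,0,0],[0.34,0,0,74,0,0,0],[0.34,0,0,80,0,0,0],[0.34,0,0,84,0,0,0],[0.34,0,0,84,0,0,0]]]' 30
```

```text
t: 2.33
ee_pos: [0.4315, -0.1084, 0.0063]
orientation: [[0.969, 0.245, 0.0], [0.245, -0.969, 0.0], [0.0, -0.0, -1.0]]
ft_force: [-0.7, -1.1, -0.3]
finger_gap: 0.0279
grip_force: 0.0
```

```bash
python3 -m inch '[[[1,0,0,0,0,0,0],[1,0,0,0,0,0,0],[1,0,0,0,0,0,0],[1,0,0,0,0,0,0],[1,0,0,0,0,0,0],[1,0,0,0,0,0,0]]]' 50
python3 -c "
from h import *
rel([.431,-.108,.17],down(14.2))"
```

```text
t: 3.08
ee_pos: [0.4318, -0.1084, 0.0067]
orientation: [[0.969, 0.245, 0.001], [0.245, -0.969, -0.0], [0.001, 0.0, -1.0]]
ft_force: [-0.3, 0.4, 5.8]
finger_gap: 0.0119
grip_force: 49.5
mm [  -0.5   -0.5 -163.3] rad [ 0.    -0.001  0.   ] t 3.075
```

```bash
python3 -m inch '[[[1,0,0,-20,0,0,0],[1,0,0,-60,0,0,0],[1,0,0,-110,0,0,0],[1,0,0,-160,0,0,0],[1,0,0,-160,0,0,0]]]'
python3 -c "
from h import *
R=railR(); c=np.array([.666,-.110,.071]); n=-R[:,2]
rel(c+n*(.0835),R); print(n,R)"
```

```text
t: 3.7
ee_pos: [0.4342, -0.1094, 0.17]
orientation: [[0.969, 0.246, 0.008], [0.246, -0.969, -0.003], [0.007, 0.005, -1.0]]
ft_force: [0.3, -0.7, -1.1]
finger_gap: 0.0119
grip_force: 48.8
mm [189.6  51.1  24.8] rad [-0.354  0.301 -1.369] t 3.7
[-0.42158878 -0.02948036  0.90630779] [[-0.06975647  0.90410007  0.42158878]
 [ 0.99756405  0.06322084  0.02948036]
 [ 0.          0.42261826 -0.90630779]]
```

```bash
python3 -m inch '[[[1,190,51,25,-0.354,0.301,-1.369],[1,190,51,25,-0.354,0.301,-1.369],[1,190,51,25,-0.354,0.301,-1.369],[1,190,51,25,-0.354,0.301,-1.369],[1,190,51,25,-0.354,0.301,-1.369],[1,190,51,25,-0.354,0.301,-1.369],[1,190,51,25,-0.354,0.301,-1.369],[1,190,51,25,-0.354,0.301,-1.369],[1,190,51,25,-0.354,0.301,-1.369],[1,190,51,25,-0.354,0.301,-1.369]]]'
python3 - <<'E'
from h import *
R=railR(); c=np.array([.666,-.110,.071]); n=-R[:,2]
rel(c+n*.0835,R)
t=viewer.camera("top");s=viewer.camera("side");cv2.imwrite("pics/t2.png",t);cv2.imwrite("pics/s2.png",s)
a=cv2.resize(t[85:195,255:395],None,fx=2.9,fy=2.9,interpolation=cv2.INTER_CUBIC)
b=cv2.resize(s[130:270,230:330],None,fx=3.9,fy=3.9,interpolation=cv2.INTER_CUBIC)
o=np.zeros((560,800,3),np.uint8); o[:a.shape[0],:a.shape[1]]=a; o[:b.shape[0],408:408+b.shape[1]]=b
cv2.imwrite("pics/c2.png",o)
E
```

```text
t: 4.95
ee_pos: [0.6278, -0.1111, 0.1406]
orientation: [[-0.066, 0.908, 0.413], [0.998, 0.058, 0.032], [0.005, 0.414, -0.91]]
ft_force: [0.4, -1.0, -0.8]
finger_gap: 0.0123
grip_force: 48.9
mm [-1.5  5.2 -4.3] rad [-0.01  -0.003 -0.006] t 4.95
```

View pics/c2.png

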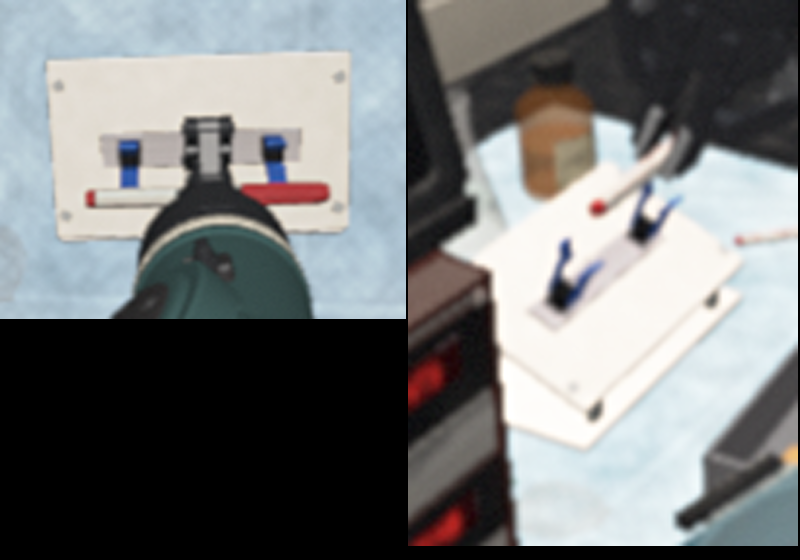

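The marker is held above the rack. In the top crop its ends are at (86,199) and (329,193), with the clips at (129,150) and (274,147). In the side crop the left end is at (597,208). I'll measure it in the rail frame.

```bash
python3 - <<'E'
from h import *
T=lambda x,y:(x/2.9+255-.3,y/2.9+85-.3)
S=lambda x,y:((x-408)/3.9+230-.4,y/3.9+130-.4)
R=railR(); c=np.array([.666,-.110,.071]); n=-R[:,2]; xd=R[:,1];yd=R[:,0]
F=np.c_[xd,yd,n]
s=manip.read_state(); print(s["ee_pos"],F.T@(s["ee_pos"]-c))
print("triL",F.T@(tri(T(87,199),S(597,208))-c))
tool=F.T@np.array(s["orientation"]); print("tool in rail\n",tool.round(3))
p0=s["ee_pos"]-np.array(s["orientation"])[:,2]*.005
for nm,px in(("L",(86,199)),("Lb",(178,197.)),("Rb",(243,194)),("R",(329,192.5))):
    o,d=ray("top",T(*px)); q=o+d*(n@(p0-o))/(n@d); print(nm,(F.T@(q-c)).round(4))
E
```

```text
[ 0.62834922 -0.1110127   0.14116328] [-0.00445181  0.00161615  0.07949253]
triL [-0.00451164  0.06807043  0.08239705]
tool in rail
 [[ 0.004  1.    -0.008]
 [ 1.    -0.004  0.003]
 [ 0.003 -0.008 -1.   ]]
L [-0.0033  0.0688  0.0845]
Lb [-0.0043  0.0164  0.0845]
Rb [-0.0041 -0.0207  0.0845]
R [-0.0052 -0.0698  0.0845]
```

```bash
python3 -m inch '[[[1,0,4.5,0,0.008,0,0.004],[1,0,4.5,20,0.008,0,0.004],[1,0,4.5,34,0.008,0,0.004],[1,0,4.5,42,0.008,0,0.004],[1,0,4.5,42,0.008,0,0.004],[1,0,4.5,42,0.008,0,0.004]]]' 80
python3 - <<'E'
from h import *
R=railR(); c=np.array([.666,-.110,.071]); F=np.c_[R[:,1],R[:,0],-R[:,2]]
s=manip.read_state(); print(F.T@(s["ee_pos"]-c),(F.T@s["orientation"]).round(3))
t=viewer.camera("top");s=viewer.camera("side")
a=cv2.resize(t[105:175,275:375],None,fx=4,fy=4,interpolation=cv2.INTER_CUBIC)
b=cv2.resize(s[160:240,255:325],None,fx=5.6,fy=5.6,interpolation=cv2.INTER_CUBIC)
o=np.zeros((450,800,3),np.uint8); o[:a.shape[0],:a.shape[1]]=a; o[:b.shape[0],408:408+b.shape[1]]=b
cv2.imwrite("pics/c3.png",o)
E
```

```text
t: 5.8
ee_pos: [0.6496, -0.1096, 0.1049]
orientation: [[-0.066, 0.911, 0.407], [0.998, 0.058, 0.032], [0.005, 0.408, -0.913]]
ft_force: [-0.4, -0.3, 0.1]
finger_gap: 0.0108
grip_force: 82.8
[-0.00045926  0.00157387  0.03766683] [[ 0.006  1.    -0.016]
 [ 1.    -0.006  0.003]
 [ 0.003 -0.016 -1.   ]]
```

View pics/c3.png

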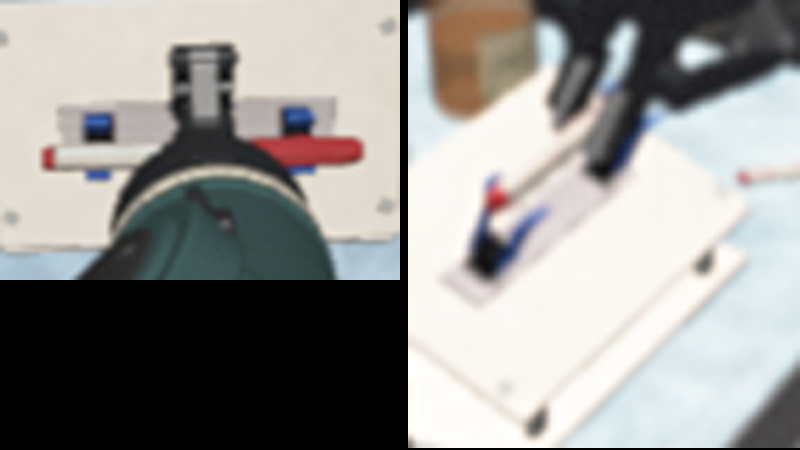

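The marker sits centred over both clip mouths; in the top crop it is at (98,157) and (299,150), over the jaws at about 146 and 141 once its height is allowed for. I'll take out the small tilt and lower it into the mouths.

```bash
python3 -m inch '[[[1,0,0.4,4,-0.016,0,0],[1,0,0.4,8,-0.016,0,0],[1,0,0.4,12,-0.016,0,0],[1,0,0.4,15,-0.016,0,0],[1,0,0.4,15,-0.016,0,0]]]' 80
python3 - <<'E'
from h import *
R=railR(); c=np.array([.666,-.110,.071]); F=np.c_[R[:,1],R[:,0],-R[:,2]]
s=manip.read_state(); print(F.T@(s["ee_pos"]-c),F.T@s["ft_force"],s["torque"],(F.T@s["orientation"]).round(3))
E
```

```text
t: 6.52
ee_pos: [0.6563, -0.1091, 0.0913]
orientation: [[-0.066, 0.904, 0.421], [0.998, 0.058, 0.033], [0.005, 0.423, -0.906]]
ft_force: [0.6, -1.0, -1.0]
finger_gap: 0.0106
grip_force: 81.1
[-0.00015514  0.00155989  0.0224924 ] [ 0.01521921 -1.03859329 -1.14883745] [-0.12125919  0.24071596 -0.03935891] [[ 0.006  1.     0.   ]
 [ 1.    -0.006  0.003]
 [ 0.003  0.    -1.   ]]
```

Still no contact force. Pressing on.

```bash
python3 -m inch '[[[1,0,0,3,0,0,0],[1,0,0,6,0,0,0],[1,0,0,9,0,0,0],[1,0,0,9,0,0,0]]]' 80
python3 -m inch '[[[1,0,0,2,0,0,0],[1,0,0,4,0,0,0],[1,0,0,6,0,0,0],[1,0,0,6,0,0,0]]]' 80
python3 - <<'E'
from h import *
R=railR(); c=np.array([.666,-.110,.071]); F=np.c_[R[:,1],R[:,0],-R[:,2]]
s=manip.read_state(); print(F.T@(s["ee_pos"]-c),F.T@s["ft_force"],s["torque"])
E
```

```text
t: 7.02
ee_pos: [0.66, -0.1088, 0.0829]
orientation: [[-0.066, 0.905, 0.421], [0.998, 0.057, 0.033], [0.005, 0.423, -0.906]]
ft_force: [1.5, 0.0, -1.7]
finger_gap: 0.011
grip_force: 80.9
t: 7.52
ee_pos: [0.6624, -0.1084, 0.0778]
orientation: [[-0.066, 0.904, 0.421], [0.998, 0.058, 0.033], [0.006, 0.423, -0.906]]
ft_force: [0.5, 1.2, 1.4]
finger_gap: 0.0108
grip_force: 81.4
[-0.00024842  0.00186489  0.00763919] [1.12959595 1.17047439 0.98031275] [-0.03080611  0.14296912  0.01493577]
```

```bash
python3 -m inch '[[[1,0,0,1.5,0,0,0],[1,0,0,3,0,0,0],[1,0,0,3,0,0,0]]]' 80
python3 -m inch '[[[1,0,0,1,0,0,0],[1,0,0,2,0,0,0],[1,0,0,2,0,0,0]]]' 80
python3 - <<'E'
from h import *
R=railR(); c=np.array([.666,-.110,.071]); F=np.c_[R[:,1],R[:,0],-R[:,2]]
s=manip.read_state(); print(F.T@(s["ee_pos"]-c),F.T@s["ft_force"],s["torque"])
t=viewer.camera("top");s=viewer.camera("side")
a=cv2.resize(t[105:175,275:375],None,fx=4,fy=4,interpolation=cv2.INTER_CUBIC)
b=cv2.resize(s[160:240,255:325],None,fx=5.6,fy=5.6,interpolation=cv2.INTER_CUBIC)
o=np.zeros((450,800,3),np.uint8); o[:a.shape[0],:a.shape[1]]=a; o[:b.shape[0],408:408+b.shape[1]]=b
cv2.imwrite("pics/c4.png",o)
E
```

```text
t: 7.9
ee_pos: [0.6634, -0.1081, 0.0756]
orientation: [[-0.066, 0.904, 0.422], [0.998, 0.057, 0.033], [0.006, 0.423, -0.906]]
ft_force: [-4.9, 1.5, 8.1]
finger_gap: 0.011
grip_force: 82.9
t: 8.28
ee_pos: [0.6636, -0.1079, 0.0751]
orientation: [[-0.067, 0.904, 0.422], [0.998, 0.058, 0.033], [0.006, 0.423, -0.906]]
ft_force: [-15.0, 1.9, 23.7]
finger_gap: 0.011
grip_force: 85.4
[-0.00028291  0.00225344  0.00470203] [-3.44699673  2.98308189 27.79108179] [-0.12430692  0.73978363 -0.05943297]
```

View pics/c4.png

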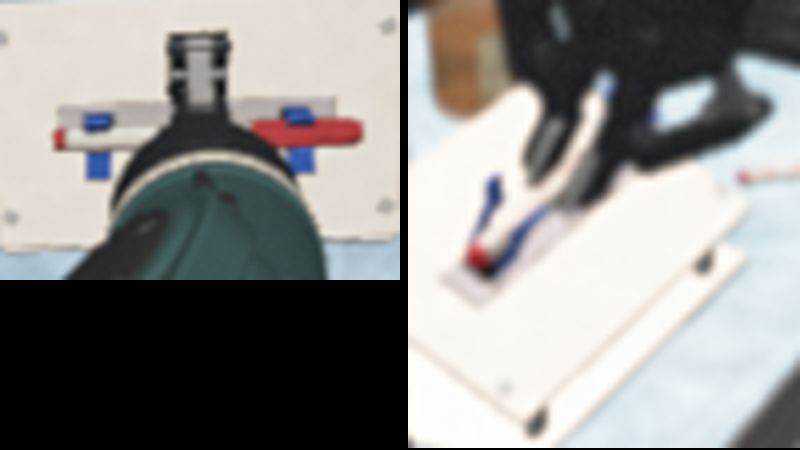

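The picture shows the marker down between the jaws of clip A, with its end at side crop (480,255) and the jaw tips well above it. I'll check its depth numerically.

```bash
python3 - <<'E'
from h import *
T=lambda x,y:(x/4+275-.4,y/4+105-.4)
S=lambda x,y:((x-408)/5.6+255-.4,y/5.6+160-.4)
R=railR(); c=np.array([.666,-.110,.071]); F=np.c_[R[:,1],R[:,0],-R[:,2]]
print("L end",F.T@(tri(T(55,139),S(479,256))-c))
for z in(7,14,21): 
  for y in (70,-70):
    P=c+F@np.array([0,y/1e3,z/1e3]); a=proj("top",P)[0];b=proj("side",P)[0]
    print(z,y,"top",(a-[275,105]+.4)*4,"side",(b-[255,160]+.4)*5.6+[408,0])
E
```

```text
L end [-0.00010219  0.06411978  0.00661499]
7 70 top [ 43.58822325 142.37480997] side [464.55741867 261.10499933]
7 -70 top [354.6283178  129.88209655] side [642.17861475 114.48576127]
14 70 top [ 42.92645032 146.11816412] side [469.79226037 249.16247422]
14 -70 top [356.31068261 133.52790505] side [647.6510498  103.21829077]
21 70 top [ 42.25462017 149.91840751] side [475.08303435 237.09234783]
21 -70 top [358.01859144 137.22906937] side [653.17524046  91.84425805]
```

Clip A's end reads 6.6 mm above the seat plane (7 mm nominal), and the load is stiff and even across both clips. It is seated, so I'll release, back off and look.

```bash
python3 -m inch '[[[0.3,0,0,0,0,0,0],[0.3,0,0,0,0,0,0],[0.3,0,0,0,0,0,0],[0.3,0,0,0,0,0,0],[0.3,0,0,-15,0,0,0],[0.3,0,0,-40,0,0,0],[0.3,0,0,-80,0,0,0],[0.3,0,0,-130,0,0,0],[0.3,0,0,-130,0,0,0]]]' 80
python3 -m inch '[[[0.3,-100,-60,-40,0,0,0],[0.3,-150,-100,-40,0,0,0],[0.3,-200,-100,-40,0,0,0],[0.3,-200,-100,-40,0,0,0],[0.3,-200,-100,-40,0,0,0],[0.3,-200,-100,-40,0,0,0]]]'
python3 - <<'E'
from h import *
t=viewer.camera("top");s=viewer.camera("side")
a=cv2.resize(t[105:175,275:375],None,fx=4,fy=4,interpolation=cv2.INTER_CUBIC)
b=cv2.resize(s[160:240,255:325],None,fx=5.6,fy=5.6,interpolation=cv2.INTER_CUBIC)
d=cv2.resize(t[200:325,255:405],None,fx=2.1,fy=2.1)
o=np.zeros((560,800,3),np.uint8); o[:a.shape[0],:a.shape[1]]=a; o[:b.shape[0],408:408+b.shape[1]]=b; o[285:285+d.shape[0],:d.shape[1]]=d
cv2.imwrite("pics/c5.png",o)
E
```

```text
t: 9.5
ee_pos: [0.6105, -0.1137, 0.1959]
orientation: [[-0.065, 0.902, 0.427], [0.998, 0.058, 0.03], [0.002, 0.428, -0.904]]
ft_force: [0.8, -0.9, 1.3]
finger_gap: 0.0299
grip_force: 0.0
t: 10.25
ee_pos: [0.5151, -0.3184, 0.1833]
orientation: [[-0.066, 0.905, 0.42], [0.998, 0.056, 0.034], [0.007, 0.422, -0.907]]
ft_force: [0.6, 0.3, -0.1]
finger_gap: 0.0299
grip_force: 0.0
```

View pics/c5.png

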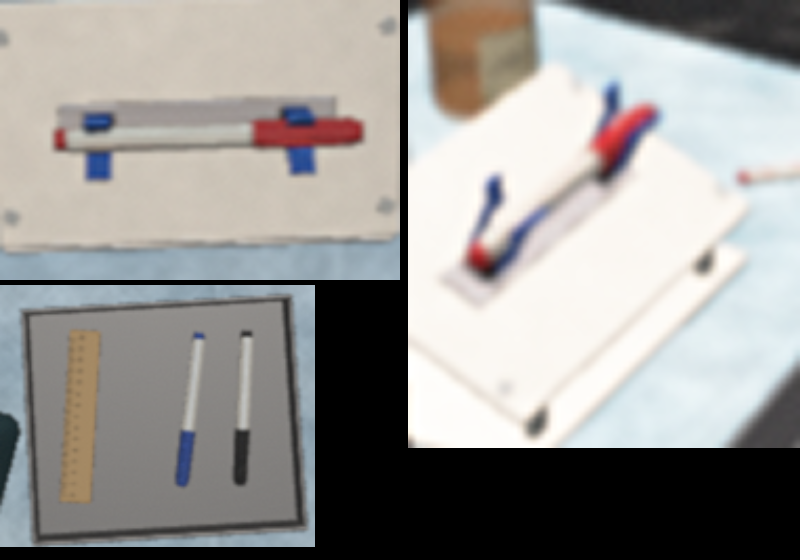

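```bash
python3 - <<'E'
from h import *
T=lambda x,y:(x/4+275-.4,y/4+105-.4)
S=lambda x,y:((x-408)/5.6+255-.4,y/5.6+160-.4)
R=railR(); c=np.array([.666,-.110,.071]); F=np.c_[R[:,1],R[:,0],-R[:,2]]
for k,a,b in(("Lend",(55,139),(479,256)),("Rend",(362,131),(650,115)),("border",(254,134),(603,150)),("Atip",(98,115),(493,178)),("Btip",(298,107),(612,86)),("Alo",(98,179),(546,208)),("Blo",(303,174),(660,110))):
    X=tri(T(*a),S(*b)); print(k,(F.T@(X-c)*1e3).round(1),"resid",(proj("side",X)[0]-S(*b)).round(2))
print(manip.read_state()["t"])
E
```

```text
Lend [-0.1 64.1  6.6] resid [-1.1  -0.18]
Rend [ -1.4 -73.7   5.8] resid [-0.36 -0.04]
border [ -0.5 -25.3  12.7] resid [-1.37 -0.19]
Atip [14.6 43.7 26.2] resid [-1.07 -0.17]
Btip [ 14.2 -44.1  28.5] resid [-1.62 -0.23]
Alo [-12.1  45.3  32. ] resid [-0.61 -0.09]
Blo [-12.5 -44.5  34.7] resid [-0.31 -0.04]
10.35
```

Both ends sit at seat height (6.6 and 5.8 mm, with 7 mm nominal). The jaws are back to the spacing they had before insertion, and the marker is about 5 mm off centre along the rail, where 18 mm is allowed. The blue marker, black marker and ruler are still in the bin, so I'm handing in.

```bash
python3 -c "
from rig import order
print(order.job_done())"
```

```text
the job is handed in; nothing more can be done
None
```

The red marker is snapped into both clips, let go and about 5 mm off centre along the rail (18 mm allowed); the blue marker, black marker and ruler are still in the bin, and I handed the job in at about 10.4 s, though no verdict came back.

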